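# Seat the sensor card of the dispensing scale

## Robot

A 6-joint arm with a two-finger parallel gripper is mounted at the origin on the work surface. World frame = base frame: x ahead of the robot, y to its left, z up, the work surface at z = 0. Lengths are in m, angles in degrees, forces in N, time in s.
With the tool pointing down it reaches from about 0.275 to 0.825 m from the base axis. Payload 5.2 kg.
Tool frame: the origin (TCP) lies on the centre line of the jaws, within the pads' length; the fingertips stand 11 mm ahead of it and the grasp point (between the pads) lies 8 mm behind it; z points along the fingers, x is the direction in which the jaws open and shut, and the axes are right-handed (so a half turn about z gives the same grasp; the last joint's range is limited). The gripper opens to 93 mm and grips with 3 to 60 N. Pads are 15 mm wide; open, the fingers measure 128 mm over their backs; the gripper's body (75 mm by 188 mm) begins 65 mm behind the grasp point.
Start: joints at [-75.161, 14.817, 87.949, -0, 77.235, -11.62], TCP at [0.245, -0.492, 0.201] pointing down, gripper open.
Joint ranges: [-179.93, 179.93], [-52.35, 119.4], [10.71, 147.94], [-69.91, 249.91], [12.55, 155.21], [-178.61, 178.61]. Speed limits (degrees/s): [147.25, 147.25, 180, 180, 180, 180].

## Interface

Orientations are given as a 3x3 rotation matrix whose columns are the frame's x, y, z axes.
In Python, from rig import arm gives the robot as it stands. Calls block until the motion is done:
- arm.goto(position, orientation): joint-space move of the TCP to a pose.
- arm.line_to(position, orientation=None, max_speed=0.15, max_force=None): straight line of the TCP; orientation=None keeps the orientation; max_speed is the mean speed in m/s. With max_force (N) it stops when the force on the tool has changed by that much, and returns True; else False.
- arm.set_joints(angles): joint-space move.
- arm.set_gripper(opening, strength=None): finger opening in m; strength is the grip in N (None keeps the last); returns when the fingers have stopped.
- arm.wait(seconds).
- arm.inverse_kinematics(position, orientation): joint angles nearest the present ones, or None.
- arm.get_obs(): the state.
- arm.get_image(name): name is "scene" or "top" or "wrist"; returns a dict with "image" (420x560x3 uint8, red, green, blue), "K" (3x3 intrinsics, pixels), "dist" ([k1, k2, p1, p2, k3] as OpenCV has them; the pictures are not rectified), "world_from_camera" (4x4, takes a point from camera to world coordinates). Camera axes: x right, y up, looking along -z (the intrinsics and any distortion apply to the point x, -y, -z); pixel columns grow to the right and rows downward; lengths in m; the calibration is good to about 2 mm. A picture is of the moment at which its call begins. There is no depth.
A pose or a line that the arm cannot do raises arm.IKError and nothing moves.
- arm.close_job(): hands the job in, once; it reports no verdict.
The state is a dict: "clock": time; "q": joint angles; "qd": joint speeds; "tau": joint torques, N m; "ee_pos": TCP position; "tool_rot": TCP orientation; "ft_force": force on the tool from outside, world axes, zero at the start; "wrist_torque": the same for the moment, N m; "gripper_width": finger opening in m.
Only numpy, scipy, OpenCV 4.12 (cv2) and the standard library are available. Lean on these libraries where they do the work, as an engineer would, in place of code of your own. Each camera call takes 0.05 s, during which the arm holds its last target.

## Task

Take the green sensor card out of its stand and slide it down the two white guides of the scale's grey cradle until you feel it rest on the connector, then let go: do not let it drop, and do not press it into the connector by hand. Then swing both orange levers gently inward to their stops, so that they press the card fully home, and leave everything clear; do not disturb the brass weights, jar, tin and mortar.

Things in the scene. Friction and masses are not known exactly. Their poses are not given: they have to be found in the camera images.
- card: Loose green circuit card standing on edge: 6 mm thick (its x), 120 wide (its y), 80 tall, about 0.2 kg, with a black grip block on the middle of its top edge, 12 thick (x), 36 wide (y), from 80 to 116 mm above the card's underside. Origin: centre of its underside; z up. Either way round fits. Just above the connector a fall, or more than 0.1 m/s, is too fast.
- stand: Fixed dark wooden stand, 80 by 150 mm, 12 thick, with two short blue grooved end posts (46 mm high overall) in which the card waits upright along the stand's y, its underside 12 mm above the table, loosely held. Origin: centre of the underside. Lift the card straight up more than 40 mm to clear it. Stand and cradle swap sides from start to start.
- cradle: Fixed grey base plate, 110 (x) by 190 (y) mm. Origin: centre of its underside; z up. Two upright white guides face one another across its y; their grooves are 8 mm wide in x, floors at y = +-62, lips to y = +-52 mm, from 10 to 92 mm above the table, then flared lead-ins, about 15 mm wide at the mouth, 103 mm up. With both levers open, more than 10 N between card and cradle is too much.
- seat (a point): Point on the cradle's centre line, 30 mm above the table: the card's underside centre when fully home. A connector bar as long as the card floats between the guides: its brass top starts up to 16 mm above this point, differently each time and not measured: feel for it. Its contacts spring by only 0.12 mm per N; from about 12 N the whole bar yields downward and stays where pushed.
- lever_left (a joint): Orange lever at the cradle's +y end: 0 = open (handle leaning 45 degrees outward; starts at 0 to 0.1 rad), grows as the handle swings inward to its stop at 1.45 = closed (leaning 38 degrees inward). Its 24 mm nose presses the card's top edge down in the last 0.75 rad, taking about 3 to 11 N at the tip, before that about 2 to 4 N. It stays where left. More than 30 N on it is too much.
- lever_right (a joint): The same for the lever at the cradle's -y end (mirror image; also grows inward to 1.45 rad). The lever that is swung first does most of the pressing; the second goes more lightly.
- lever_left_hinge (a point): Hinge of the left lever, on its axis: 74 mm to +y from the cradle's centre, 114.5 mm above the table.
- lever_right_hinge (a point): Hinge of the right lever, on its axis: 74 mm to -y from the cradle's centre, 114.5 mm above the table.
- lever_left_tip (a point): Centre of the round cross bar (12 mm diameter, 26 mm long along the cradle's x) at the end of the left lever's handle, 60 mm from its hinge. The bar moves on that arc; push it from its outer side towards the cradle's middle.
- lever_right_tip (a point): The same at the end of the right lever's handle.
- weight_big: Bystander: brass balance weight, 32 mm diameter, 42 tall, origin under its centre.
- weight_small: Bystander: brass balance weight, 24 mm diameter, 33 tall, origin under its centre.
- jar_amber: Bystander: amber glass jar, 70 mm diameter, 110 tall, origin under its centre.
- tin: Bystander: steel tin, 60 mm diameter, 90 tall, origin under its centre.
- mortar: Bystander: white ceramic mortar bowl, 100 mm diameter, 70 tall, origin under its centre.
Things that resemble listed ones, but are neither listed nor needed, are in the scene too. There is more than one size of the cradle; the job needs the larger.

How it is judged (in metres and radians):
On the way:
1. the card stands in both guides, its underside resting on the connector, let go, both levers still open (horizontal distance between card and cradle below 0.006 m and angle between the x axis of card and the x axis of cradle, either way round below 0.12 rad and value of joint each of lever_left, lever_right below 0.4 rad and z of card in the frame of cradle below 0.049 m and contact force between card and cradle above 0.3 N and contact force between card and the fingers below 0.1 N), for 0.2 s.
At the end, for the whole second after the job is handed in: Card upright in both guides (centre within 6 mm, direction within 0.12 rad of the cradle, tilt under 0.05 rad), its underside at most 2 mm above and 3 mm below the seat, both levers past 1.35 rad (stop 1.45), all released and at rest (horizontal distance between card and cradle below 0.006 m and angle between the x axis of card and the x axis of cradle, either way round below 0.12 rad and z of card in the frame of seat between -0.003 and 0.002 m and angle between card's own z axis and vertical below 0.05 rad and value of joint each of lever_left, lever_right above 1.35 rad and linear speed of card below 0.01 m/s and contact force between card and the fingers below 0.1 N); the robot touches nothing.
It fails at once if the card is pressed on the connector or guides with more than 10 N while both levers are open (by hand, or by a fall) (value of joint each of lever_left, lever_right below 0.4 rad and contact force between card and cradle above 10 N).
It fails at once if the card drops or comes down faster than 0.1 m/s in the last stretch above the connector (underside below 55 mm, both levers open) (value of joint each of lever_left, lever_right below 0.4 rad and horizontal distance between card and cradle below 0.006 m and angle between the x axis of card and the x axis of cradle, either way round below 0.12 rad and z of card in the frame of cradle below 0.055 m and linear speed of card above 0.1 m/s).
It fails at once if a lever (or any part of the cradle) is pushed with more than 30 N (contact force between cradle and the arm above 30 N or contact force between cradle and the fingers above 30 N).
It fails at once if a bystander is moved more than 30 mm (distance of any of weight_big, weight_small, jar_amber, tin, mortar from where it was at the start of the episode above 0.03 m).
It also fails if it takes over 72 s, if anything falls off the work surface, if the arm or the gripper's body presses on something with over 40 N, if the wrist force passes 120 N, or if a joint passes its speed limit or range.

## Working session

There is one attempt and no reset: what is moved stays moved. The work goes in short steps, each a Python script; the robot and the scene stay as the last script left them, time stands still between calls to the robot, and variables do not carry over. Pictures are saved under pics/ and viewed, and the job is handed in when it is done.

```bash
ls; mkdir -p pics; python3 - <<'E'
from rig import arm
import cv2,numpy as np,pickle
d={}
for n in("scene","top","wrist"):
    r=arm.get_image(n); d[n]=r
    cv2.imwrite(f"pics/{n}0.png",r["image"][:,:,::-1]); print(n,r["K"].round(1).tolist(),r["dist"],r["world_from_camera"].round(3).tolist())
pickle.dump(d,open("im0.pkl","wb"))
print(arm.get_obs())
E
```

```text
pics
scene [[521.4, 0.0, 273.6], [0.0, 521.4, 215.4], [0.0, 0.0, 1.0]] [0.03424015 0.         0.         0.         0.        ] [[-0.427, -0.635, 0.644, 1.198], [0.904, -0.286, 0.317, 0.352], [-0.018, 0.717, 0.697, 0.877], [0.0, 0.0, 0.0, 1.0]]
top [[447.9, 0.0, 283.2], [0.0, 447.9, 204.7], [0.0, 0.0, 1.0]] [-0.12590722  0.          0.          0.          0.        ] [[0.021, 0.989, -0.146, 0.319], [-1.0, 0.021, -0.005, -0.013], [-0.002, 0.146, 0.989, 1.209], [0.0, 0.0, 0.0, 1.0]]
wrist [[313.0, 0.0, 274.9], [0.0, 313.0, 210.8], [0.0, 0.0, 1.0]] [0.00169402 0.         0.         0.         0.        ] [[0.445, 0.862, 0.241, 0.313], [-0.895, 0.429, 0.119, -0.459], [-0.001, -0.269, 0.963, 0.384], [0.0, 0.0, 0.0, 1.0]]
{'clock': 0.15, 'q': array([-7.51612650e+01,  1.48498604e+01,  8.79966926e+01, -1.21955629e-03,
        7.72347522e+01, -1.16183684e+01]), 'qd': array([ 0.01777337, -0.10944114, -0.20210589, -0.02151632,  0.14174944,
       -0.04026315]), 'tau': array([ 1.97711852e-03, -4.37644851e+01, -2.84234565e+01,  7.19592324e-02,
        3.80827091e-02, -9.66151242e-05]), 'ee_pos': array([ 0.2449475 , -0.49194426,  0.20070676]), 'tool_rot': array([[ 4.45531618e-01, -8.95266122e-01, -3.83482496e-04],
       [-8.95265119e-01, -4.45531704e-01,  1.36640095e-03],
       [-1.39414609e-03, -2.65456326e-04, -9.99998993e-01]]), 'ft_force': array([ 0.13113163, -0.14094623, -0.38787995]), 'wrist_torque': array([-0.00894027, -0.01886052, -0.00433629]), 'gripper_width': 0.09278043071782582}
```

View pics/scene0.png

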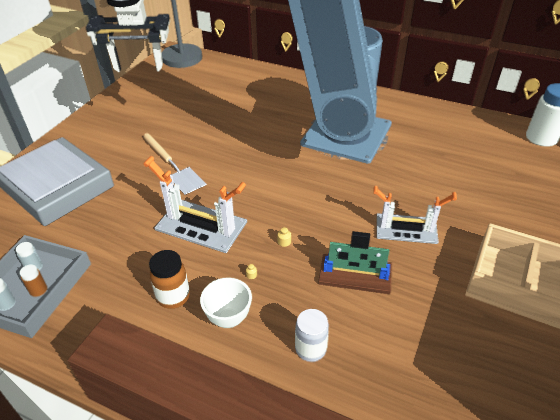

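View pics/top0.png

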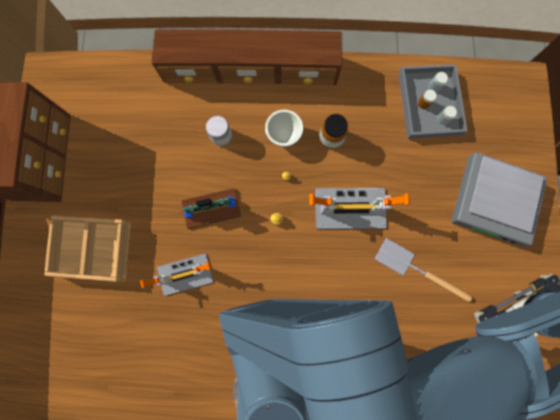

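View pics/wrist0.png

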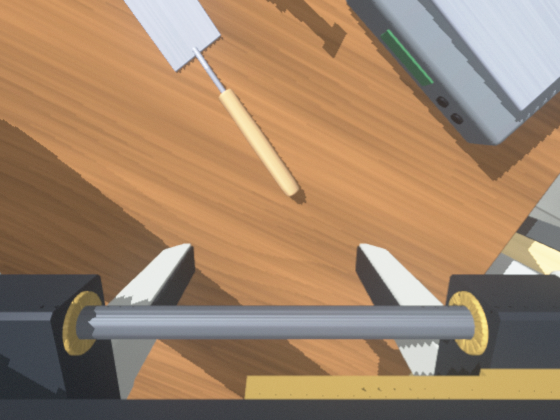

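The larger cradle could be either of two: top (350,208) / scene (200,220), which looks larger, or top (185,275) / scene (407,225), which looks smaller. There is only one green card, at top (210,207) / scene (358,258). I'll check the sizes by ray casting and take close crops.

```bash
cat > h.py <<'E'
import numpy as np,cv2,pickle
def ray(r,uv):
    uv=np.array(uv,float).reshape(-1,1,2)
    p=cv2.undistortPoints(uv,r["K"],np.array(r["dist"],float)).reshape(-1,2)
    T=r["world_from_camera"]
    d=np.c_[p[:,0],-p[:,1],-np.ones(len(p))]@T[:3,:3].T
    return T[:3,3],d
def onz(r,uv,z):
    o,d=ray(r,uv); return o+d*((z-o[2])/d[:,2])[:,None]
def proj(r,P):
    T=np.linalg.inv(r["world_from_camera"]); P=np.atleast_2d(P)@T[:3,:3].T+T[:3,3]
    P=P*[1,-1,-1]
    return cv2.projectPoints(P.reshape(-1,1,3),np.zeros(3),np.zeros(3),r["K"],np.array(r["dist"],float))[0].reshape(-1,2)
def tri(r1,a,r2,b):
    o1,d1=ray(r1,a);o2,d2=ray(r2,b);d1=d1[0]/np.linalg.norm(d1);d2=d2[0]/np.linalg.norm(d2)
    s=np.linalg.lstsq(np.c_[d1,-d2],o2-o1,rcond=None)[0]
    p,q=o1+d1*s[0],o2+d2*s[1]; return (p+q)/2,np.linalg.norm(p-q)
def crop(r,x0,y0,x1,y1,k,name):
    cv2.imwrite(name,cv2.resize(r["image"][y0:y1,x0:x1,::-1],None,fx=k,fy=k,interpolation=cv2.INTER_CUBIC))
E
python3 - <<'E'
from h import *
d=pickle.load(open("im0.pkl","rb"))
crop(d["top"],300,165,420,255,6,"pics/c1.png")
crop(d["top"],140,170,260,300,4,"pics/c2.png")
crop(d["scene"],130,140,270,260,5,"pics/c3.png")
crop(d["scene"],310,180,470,300,5,"pics/c4.png")
for n in("top","scene"):
    hsv=cv2.cvtColor(d[n]["image"],cv2.COLOR_RGB2HSV)
    for nm,lo,hi in(("orange",(4,200,170),(13,255,255)),("green",(60,80,30),(90,255,255)),("blue",(108,150,60),(125,255,255)),("grey",(90,10,100),(125,80,200))):
        m=cv2.inRange(hsv,lo,hi);c,l,s,ce=cv2.connectedComponentsWithStats(m)
        for i in range(1,c):
            if s[i,4]>25 : print(n,nm,s[i].tolist(),ce[i].round(1))
E
```

```text
top green [212, 198, 18, 9, 72] [220.4 202.1]
top green [184, 205, 26, 7, 72] [196.3 207.4]
top green [473, 228, 24, 9, 43] [485.7 231.8]
top blue [229, 197, 6, 10, 39] [231.7 202.2]
top blue [185, 211, 7, 7, 26] [187.7 214.3]
top grey [400, 69, 7, 23, 75] [403.4  80.8]
top grey [445, 70, 13, 18, 96] [452.2  80.9]
top grey [414, 78, 19, 19, 168] [421.9  84.8]
top grey [436, 93, 27, 26, 196] [449.9 102.9]
top grey [404, 98, 6, 17, 39] [406.2 106.1]
top grey [406, 116, 9, 20, 65] [409.5 126.5]
top grey [466, 157, 7, 16, 29] [469.4 164.2]
top grey [478, 157, 67, 73, 1174] [502.1 189.3]
top grey [317, 190, 20, 7, 59] [328.5 192.9]
top grey [337, 191, 20, 12, 83] [345.7 198.8]
top grey [355, 190, 29, 13, 115] [371.1 195.2]
top grey [504, 200, 34, 32, 286] [524.2 218.4]
top grey [318, 207, 17, 21, 79] [323.5 219.6]
top grey [369, 215, 16, 12, 75] [378.3 220.8]
top grey [379, 241, 27, 28, 223] [391.1 254.4]
top grey [198, 256, 8, 8, 35] [201.7 259.5]
top grey [174, 261, 17, 12, 72] [182.3 267.6]
top grey [187, 277, 17, 9, 50] [194.9 281.3]
top grey [164, 285, 14, 9, 61] [169.1 289. ]
top gr
[... 166 characters left out ...]
60, 31, 1107] [357.9 257.1]
scene blue [324, 255, 9, 17, 105] [327.5 264.5]
scene blue [379, 264, 11, 16, 111] [384.6 272.3]
scene grey [162, 0, 39, 67, 702] [182.2  50.8]
scene grey [288, 0, 103, 163, 7577] [342.5  83.3]
scene grey [305, 11, 9, 9, 26] [309.3  15.2]
scene grey [109, 36, 38, 3, 89] [127.3  37. ]
scene grey [1, 76, 32, 71, 483] [ 16.5 113.6]
scene grey [0, 138, 113, 88, 2531] [ 65.9 188.9]
scene grey [190, 203, 26, 12, 110] [202.8 208.6]
scene grey [377, 212, 48, 31, 230] [393.2 231.3]
scene grey [155, 220, 71, 33, 161] [184.  236.6]
scene grey [0, 236, 90, 102, 4692] [ 37.2 283.5]
scene grey [296, 323, 16, 21, 135] [301.9 335.5]
scene grey [296, 350, 14, 11, 33] [302.5 356.3]
```

View pics/c1.png

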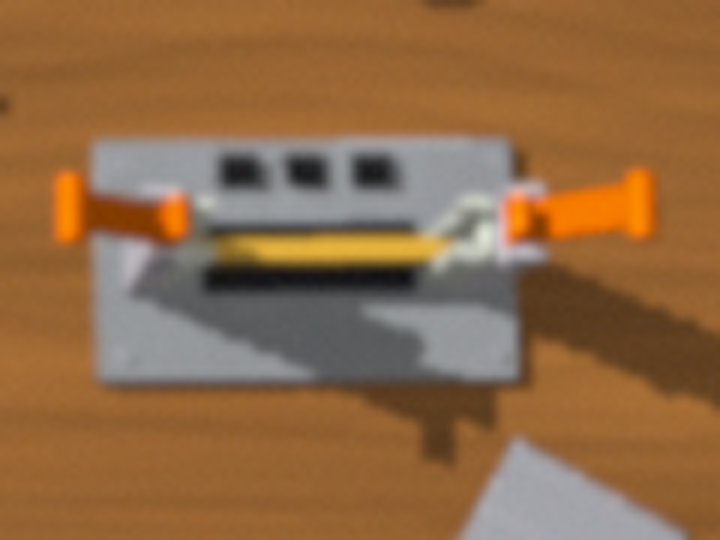

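View pics/c2.png

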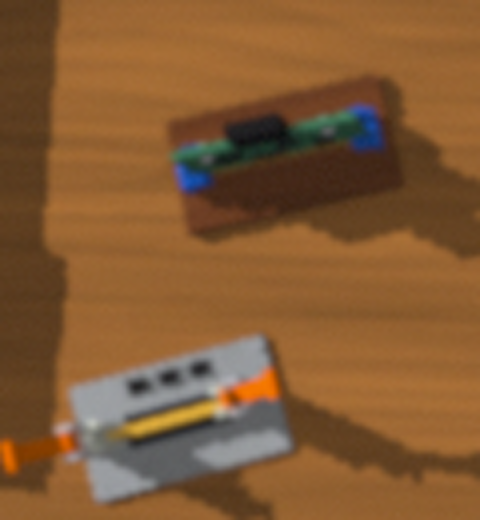

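View pics/c3.png

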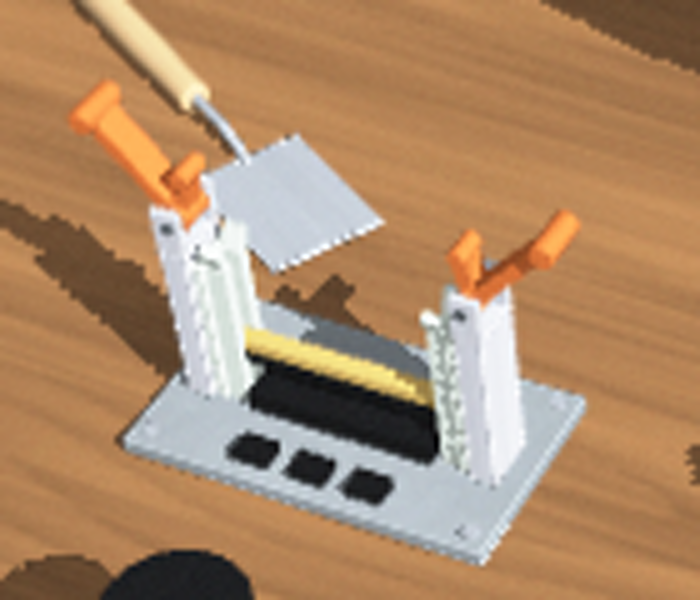

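View pics/c4.png

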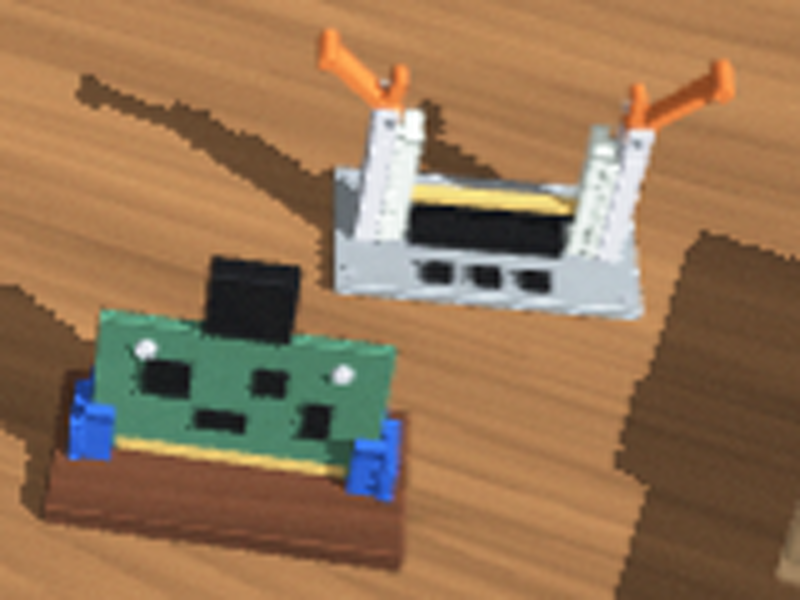

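```bash
python3 - <<'E'
from h import *
d=pickle.load(open("im0.pkl","rb"));t=d["top"];s=d["scene"]
def cc(p,x,y,k): return (np.array(p,float)+.5)/k-.5+[x,y]
c=onz(t,cc([(92,140),(510,135),(520,382),(98,385)],300,165,6),.008)
print("big",c.round(3),[np.linalg.norm(c[i]-c[(i+1)%4]).round(3) for i in range(4)],c.mean(0).round(4))
e=c[0]-c[1]+c[3]-c[2];print(np.degrees(np.arctan2(e[1],e[0])))
c=onz(t,cc([(70,385),(262,335),(293,445),(100,502)],140,170,4),.008)
print("small",[np.linalg.norm(c[i]-c[(i+1)%4]).round(3) for i in range(4)])
c=onz(t,cc([(170,123),(380,76),(402,186),(190,236)],140,170,4),.012)
print("stand",c.round(3),[np.linalg.norm(c[i]-c[(i+1)%4]).round(3) for i in range(4)],c.mean(0).round(4))
e=c[0]-c[1]+c[3]-c[2];print(np.degrees(np.arctan2(e[1],e[0])))
# grip block top z=.128
c=onz(t,cc([(228,126),(284,115),(286,128),(231,140)],140,170,4),.128);print("block",c.round(3),c.mean(0).round(4))
for p in [(66,208),(640,203)]: print("tip",onz(t,cc([p],300,165,6),.157).round(4))
for n,p in dict(jar=(335,125),tin=(217,125),mortar=(284,128),wb=(277,218),ws=(287,176)).items(): print(n,onz(t,[p],.05).round(3))
from rig import arm
E
```

```text
big [[ 0.544 -0.092  0.008]
 [ 0.55  -0.283  0.008]
 [ 0.437 -0.287  0.008]
 [ 0.432 -0.096  0.008]] [np.float64(0.192), np.float64(0.113), np.float64(0.191), np.float64(0.112)] [ 0.4908 -0.1893  0.008 ]
91.7450948882193
small [np.float64(0.134), np.float64(0.076), np.float64(0.135), np.float64(0.081)]
stand [[0.501 0.269 0.012]
 [0.536 0.127 0.012]
 [0.461 0.109 0.012]
 [0.424 0.251 0.012]] [np.float64(0.147), np.float64(0.077), np.float64(0.147), np.float64(0.079)] [0.4808 0.1891 0.012 ]
104.27264669625363
block [[0.482 0.206 0.128]
 [0.49  0.171 0.128]
 [0.482 0.17  0.128]
 [0.474 0.203 0.128]] [0.482  0.1876 0.128 ]
tip [[ 0.4882 -0.0719  0.157 ]]
tip [[ 0.4952 -0.3021  0.157 ]]
jar [[ 0.71  -0.142  0.05 ]]
tin [[0.704 0.177 0.05 ]]
mortar [[ 0.698 -0.004  0.05 ]]
wb [[0.454 0.009 0.05 ]]
ws [[ 0.566 -0.015  0.05 ]]
```

The big cradle's plate measures 192 x 112 mm, so it's the 190 x 110 one. The other is 134 x 78. Next, close wrist-camera views of both.

```bash
cat >> h.py <<'E'
def R(deg):
    a=np.radians(deg);c,s=np.cos(a),np.sin(a)
    return np.array([[c,s,0],[s,-c,0],[0,0,-1.]])
E
python3 - <<'E'
from h import *
from rig import arm
arm.line_to([0.245,-0.45,0.30],max_speed=.25)
d={}
arm.goto([0.49,-0.28,0.30],R(1.75));arm.wait(.2);d["cr"]=arm.get_image("wrist")
arm.goto([0.482,0.10,0.30],R(14.3));arm.wait(.2);d["cd"]=arm.get_image("wrist");d["scene"]=arm.get_image("scene");d["top"]=arm.get_image("top")
pickle.dump(d,open("im1.pkl","wb"))
for k in d: cv2.imwrite(f"pics/{k}1.png",d[k]["image"][:,:,::-1])
print(arm.get_obs()["clock"],arm.get_obs()["q"])
E
```

```text
3.8917 [-1.35108690e+00  5.93704449e+00  8.52759204e+01 -1.50023469e-03
  8.88000390e+01 -1.55897974e+01]
```

View pics/cr1.png

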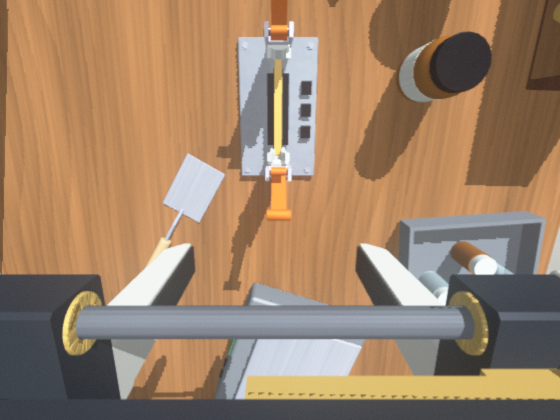

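View pics/cd1.png

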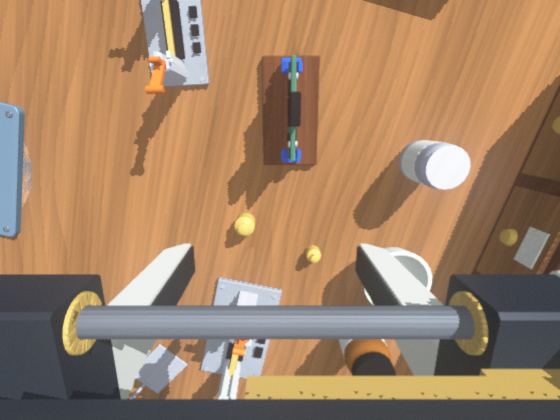

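```bash
python3 - <<'E'
from h import *
d=pickle.load(open("im1.pkl","rb"))
crop(d["cr"],225,0,335,230,2.6,"pics/c5.png");crop(d["cr"],225,120,335,230,5.4,"pics/c5b.png");crop(d["cr"],225,0,335,110,5.4,"pics/c5a.png")
crop(d["cd"],245,45,345,175,4.5,"pics/c6.png")
E
```

```text
(no output)
```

View pics/c5a.png

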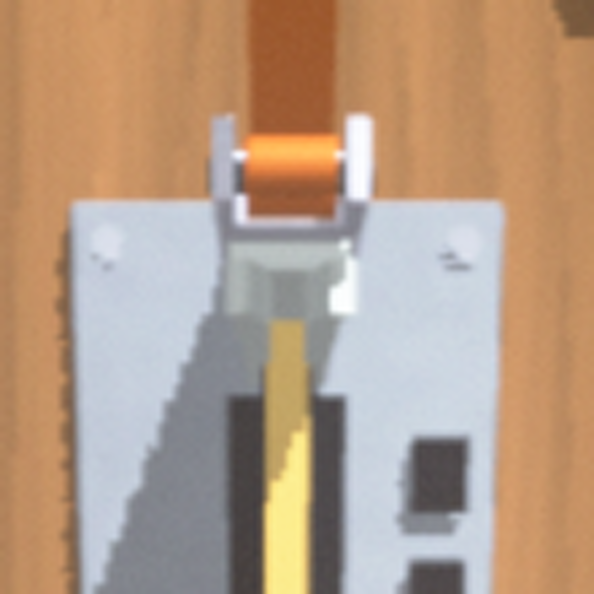

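View pics/c5b.png

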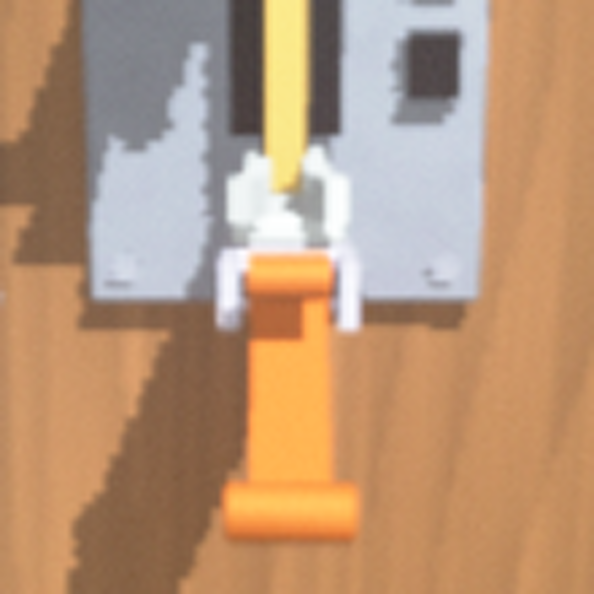

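View pics/c6.png

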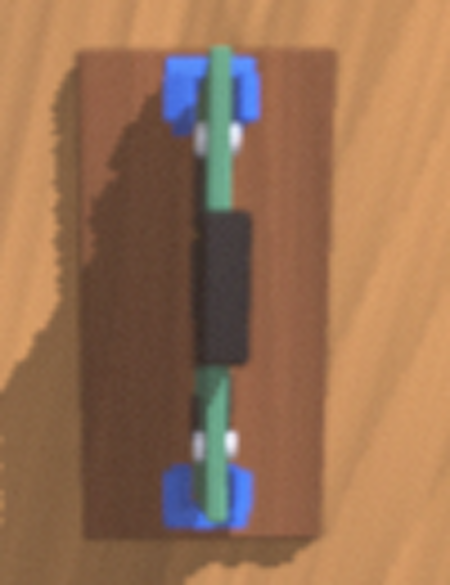

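```bash
python3 - <<'E'
from h import *
d=pickle.load(open("im1.pkl","rb"))
def cc(p,x,y,k): return (np.array(p,float)+.5)/k-.5+[x,y]
r=d["cd"]
e=onz(r,cc([(220,47),(215,520)],245,45,4.5),.092);v=e[0]-e[1]
print("card ends",e.round(4),np.linalg.norm(v),e.mean(0).round(4),np.degrees(np.arctan2(v[1],v[0]))-90)
b=onz(r,cc([(206,212),(250,212),(247,364),(204,364)],245,45,4.5),.128);v=b[0]-b[3]+b[1]-b[2]
print("block",b.round(4),b.mean(0).round(4),np.degrees(np.arctan2(v[1],v[0]))-90)
s=onz(r,cc([(80,50),(335,50),(322,537),(80,537)],245,45,4.5),.012);v=s[0]-s[3]+s[1]-s[2]
print("stand",s.mean(0).round(4),np.degrees(np.arctan2(v[1],v[0]))-90,np.linalg.norm(s[0]-s[1]),np.linalg.norm(s[0]-s[3]))
r=d["cr"]
s=np.array([(70,200),(503,203)]),np.array([(480,299),(90,299)])
s=onz(r,np.r_[cc(s[0],225,0,5.4),cc(s[1],225,120,5.4)],.010);v=s[0]-s[3]+s[1]-s[2]
print("plate",s.round(4),s.mean(0).round(4),np.degrees(np.arctan2(v[1],v[0]))-90,[np.linalg.norm(s[i]-s[(i+1)%4]).round(4) for i in range(4)])
a=onz(r,cc([(213,165),(373,165)],225,0,5.4),.115);b=onz(r,cc([(217,300),(358,300)],225,120,5.4),.115);
print("ears",a.round(4),b.round(4));v=a.mean(0)-b.mean(0);print(((a+b)/2).mean(0),np.degrees(np.arctan2(v[1],v[0]))-90)
t=onz(r,cc([(291,512)],225,120,5.4),.157);print("rtip",t)
bl=np.r_[onz(r,cc([(288,330)],225,0,5.4),.04),onz(r,cc([(285,180)],225,120,5.4),.04)];print("bar",bl)
t=onz(d["top"],cc([(66,208)],300,165,6),.157);
E
```

```text
card ends [[0.4677 0.2485 0.092 ]
 [0.4974 0.1334 0.092 ]] 0.118879073673832 [0.4825 0.191  0.092 ] 14.4572286000231
block [[0.4735 0.2063 0.128 ]
 [0.4836 0.2088 0.128 ]
 [0.4921 0.1752 0.128 ]
 [0.482  0.1727 0.128 ]] [0.4828 0.1908 0.128 ] 14.206065272671168
stand [0.4828 0.1908 0.012 ] 14.14475320753671 0.07774729105623136 0.1479949190746442
plate [[ 0.4348 -0.0955  0.01  ]
 [ 0.5437 -0.0932  0.01  ]
 [ 0.5494 -0.2814  0.01  ]
 [ 0.4396 -0.2844  0.01  ]] [ 0.4919 -0.1886  0.01  ] 1.5968028582063312 [np.float64(0.1089), np.float64(0.1883), np.float64(0.1099), np.float64(0.189)]
ears [[ 0.4745 -0.1133  0.115 ]
 [ 0.5056 -0.1124  0.115 ]] [[ 0.4782 -0.2666  0.115 ]
 [ 0.5091 -0.2658  0.115 ]]
[ 0.49186624 -0.18950191  0.115     ] 1.338098615964796
rtip [[ 0.49503936 -0.30228315  0.157     ]]
bar [[ 0.4903627  -0.12910498  0.04      ]
 [ 0.49317441 -0.2470763   0.04      ]]
```

Card at (0.4827, 0.1909), yaw 14.3°. The block, the card ends and the stand agree within 1 mm. Cradle at (0.4919, -0.189), yaw about 1.5°, with plate and ears agreeing. Grasping now.

```bash
python3 - <<'E'
from h import *
from rig import arm
Rr=R(14.3)
arm.goto([0.4827,0.1909,0.20],Rr)
arm.line_to([0.4827,0.1909,0.106],Rr,max_speed=.12,max_force=8)
arm.wait(.2);print(arm.get_obs()["ee_pos"],arm.get_obs()["ft_force"])
arm.set_gripper(0.0,20)
o=arm.get_obs();print(o["gripper_width"],o["ee_pos"],o["ft_force"],o["wrist_torque"])
arm.line_to([0.4827,0.1909,0.17],Rr,max_speed=.06)
arm.line_to([0.4827,0.1909,0.29],Rr,max_speed=.2)
arm.wait(.3);o=arm.get_obs();print(o["gripper_width"],o["ee_pos"],o["ft_force"],o["wrist_torque"],o["clock"])
d={n:arm.get_image(n) for n in("scene","wrist")}
pickle.dump(d,open("im2.pkl","wb"))
for k in d: cv2.imwrite(f"pics/{k}2.png",d[k]["image"][:,:,::-1])
E
```

```text
[0.48327076 0.19100731 0.10679984] [-0.40492796 -0.11066676 -0.47157778]
0.011679525272370872 [0.48268729 0.19089863 0.10598518] [-0.70755499 -0.1550829   0.6471723 ] [-0.04638627 -0.10959473 -0.02326084]
0.011627052092354371 [0.48230365 0.19081588 0.28896765] [ 0.48643361  0.38662203 -2.4294516 ] [ 0.02488099 -0.12482424  0.02890437] 9.125
```

View pics/scene2.png

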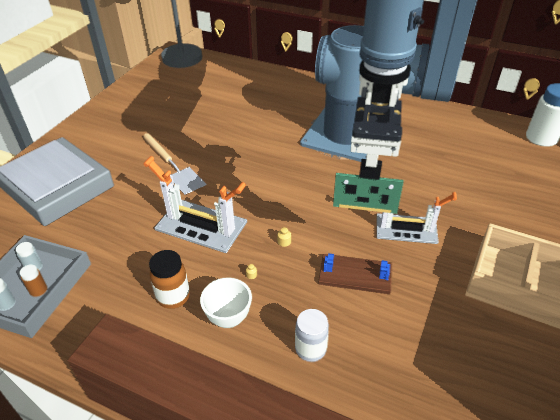

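View pics/wrist2.png

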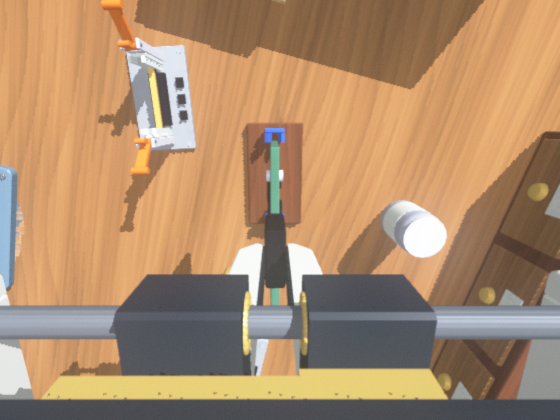

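The wrist picture shows the card held upright (visible end at (276,140)), and the stand is empty. Next I'll move above the cradle and compare the card's visible end with the guide.

```bash
python3 - <<'E'
from h import *
from rig import arm
arm.goto([0.4919,-0.189,0.29],R(1.5));arm.wait(.3)
o=arm.get_obs();print(o["ee_pos"],o["ft_force"],o["clock"])
d={n:arm.get_image(n) for n in("scene","wrist","top")}
d["o"]=o;pickle.dump(d,open("im3.pkl","wb"))
crop(d["wrist"],205,60,345,260,3,"pics/w3.png")
crop(d["scene"],120,80,280,260,3.3,"pics/s3.png")
crop(d["top"],290,155,430,260,5,"pics/t3.png")
E
```

```text
[ 0.49217292 -0.18821503  0.29007748] [-1.0182102  -0.27043037 -2.83403353] 10.9417
```

View pics/w3.png

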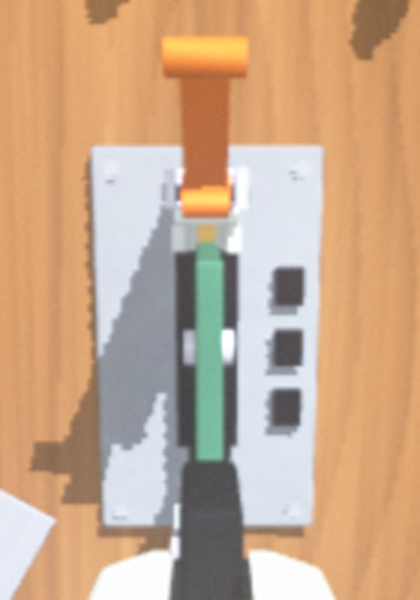

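View pics/s3.png

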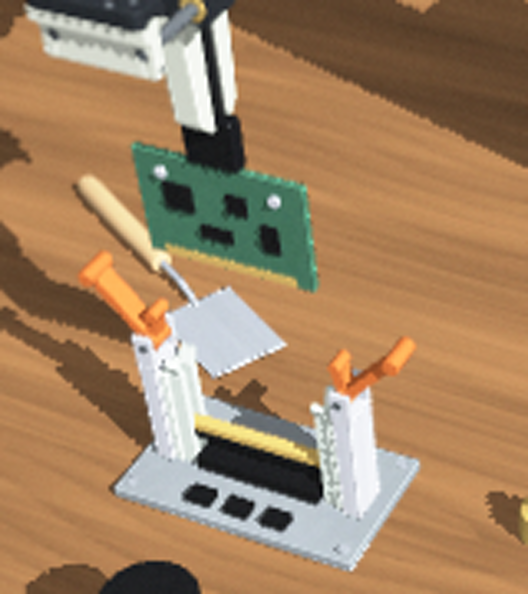

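```bash
python3 - <<'E'
from h import *
d=pickle.load(open("im3.pkl","rb"));r=d["wrist"];o=d["o"]
def cc(p,x,y,k): return (np.array(p,float)+.5)/k-.5+[x,y]
s=onz(r,cc([(92,147),(322,147),(313,524),(103,524)],205,60,3),.010);v=s[0]-s[3]+s[1]-s[2]
print("plate",s.mean(0).round(4),np.degrees(np.arctan2(v[1],v[0]))-90,[np.linalg.norm(s[i]-s[(i+1)%4]).round(4) for i in range(4)])
a=onz(r,cc([(163,188),(247,188)],205,60,3),.115);print("ears",a.round(4),a.mean(0).round(4))
print("ltip",onz(r,cc([(205,58)],205,60,3),.157).round(4))
print("card top +y end",onz(r,cc([(195,262),(223,262),(209,262)],205,60,3),.276).round(4)) 
print("card bottom +y end corner far",onz(r,cc([(197,243),(220,243)],205,60,3),.196).round(4),onz(r,cc([(197,243),(220,243)],205,60,3),.276).round(4))
print("card at block",onz(r,cc([(195,460),(225,460)],205,60,3),.276).round(4))
g=[0.4919,-0.189]
a=np.radians(1.5);y=np.array([-np.sin(a),np.cos(a)])
print("exp end",o["ee_pos"][:2]+.06*y, "exp hinge",g+.074*y)
E
```

```text
plate [ 0.4921 -0.1885  0.01  ] 1.6613678248239978 [np.float64(0.108), np.float64(0.1879), np.float64(0.11), np.float64(0.1878)]
ears [[ 0.474  -0.1137  0.115 ]
 [ 0.5048 -0.1129  0.115 ]] [ 0.4894 -0.1133  0.115 ]
ltip [[ 0.4886 -0.0743  0.157 ]]
card top +y end [[ 0.4885 -0.1283  0.276 ]
 [ 0.4943 -0.1281  0.276 ]
 [ 0.4914 -0.1282  0.276 ]]
card bottom +y end corner far [[ 0.4879 -0.1287  0.196 ]
 [ 0.4945 -0.1286  0.196 ]] [[ 0.4888 -0.1244  0.276 ]
 [ 0.4935 -0.1243  0.276 ]]
card at block [[ 0.4895 -0.1708  0.276 ]
 [ 0.496  -0.1706  0.276 ]]
exp end [ 0.49060231 -0.12823559] exp hinge [ 0.48996291 -0.11502536]
```

```bash
python3 - <<'E'
from h import *
from rig import arm
Rr=R(1.5);x,y=.4917,-.1888
arm.line_to([x,y,.212],Rr,max_speed=.1);arm.wait(.3)
o=arm.get_obs();print(o["ee_pos"],o["ft_force"],o["wrist_torque"])
for z,v in((.186,.02),(.150,.03)):
    h=arm.line_to([x,y,z],Rr,max_speed=v,max_force=2.5);o=arm.get_obs();print(h,o["ee_pos"],o["ft_force"],o["wrist_torque"],o["clock"])
    if h:break
d={n:arm.get_image(n) for n in("scene","wrist")}
pickle.dump(d,open("im4.pkl","wb"))
crop(d["wrist"],205,60,345,260,3,"pics/w4.png")
crop(d["scene"],120,80,280,260,3.3,"pics/s4.png")
E
```

```text
[ 0.49191425 -0.18893556  0.21246429] [-0.61536645 -0.39525595 -3.20594951] [-0.02380022 -0.11019692  0.01075946]
False [ 0.49179329 -0.18886118  0.18616542] [ 0.54262695 -1.14114986 -2.41136976] [-0.04388463 -0.09812812 -0.00832006] 13.775
False [ 0.49185921 -0.18887234  0.1502257 ] [-0.15531438  0.1956446  -1.70819412] [-0.05195955 -0.05010603  0.01482124] 15.125
```

View pics/s4.png

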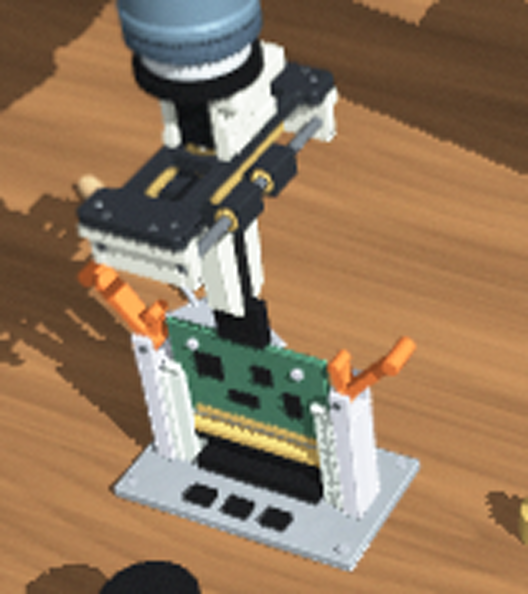

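View pics/w4.png

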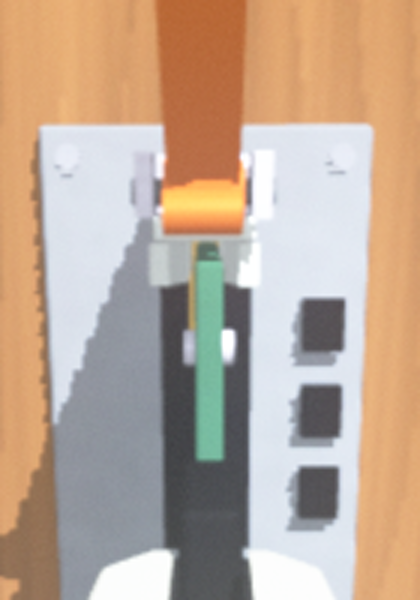

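The card is in both guides with almost no side force. Now feeling for the connector.

```bash
python3 - <<'E'
from h import *
from rig import arm
Rr=R(1.5);x,y=.4917,-.1888
f0=np.mean([ (arm.wait(.03),arm.get_obs()["ft_force"])[1] for _ in range(8)],0);print("f0",f0)
h=arm.line_to([x,y,.120],Rr,max_speed=.008,max_force=3.0)
o=arm.get_obs();print(h,o["ee_pos"],o["clock"])
f=np.mean([ (arm.wait(.03),arm.get_obs()["ft_force"])[1] for _ in range(8)],0);print("f",f,f-f0)
E
```

```text
f0 [ 0.06545479 -0.1003778  -2.45618293]
True [ 0.4917112  -0.18882761  0.13773057] 17.275
f [-0.02368819 -0.33535766  5.15875069] [-0.08914298 -0.23497986  7.61493362]
```

```bash
python3 - <<'E'
from h import *
from rig import arm
Rr=R(1.5);x,y=.4917,-.1888
z=arm.get_obs()["ee_pos"][2]
for i in range(8):
    z+=.0002; arm.line_to([x,y,z],Rr,max_speed=.004)
    f=np.mean([ (arm.wait(.02),arm.get_obs()["ft_force"])[1] for _ in range(6)],0);o=arm.get_obs();print(z,o["ee_pos"],f)
    if f[2]<1.5:break
E
```

```text
0.13773484616580242 [ 0.49171583 -0.1888224   0.13775627] [ 0.00467815 -0.11548248  3.63865211]
0.13793484616580243 [ 0.4916728  -0.18877561  0.13787033] [0.13576588 0.08732445 3.16001127]
0.13813484616580243 [ 0.49163403 -0.188772    0.13802881] [ 0.16578236 -0.11728059  1.66948564]
0.13833484616580244 [ 0.49160328 -0.18873976  0.13818013] [ 0.21627341 -0.29132314  0.88855351]
```

Resting with about 3 N on the connector, underside about 44 mm up. Letting go.

```bash
python3 - <<'E'
from h import *
from rig import arm
Rr=R(1.5)
arm.set_gripper(0.04);arm.wait(.4)
o=arm.get_obs();print(o["gripper_width"],o["ft_force"],o["ee_pos"])
arm.line_to([.4917,-.1888,.26],Rr,max_speed=.15);arm.wait(.2)
o=arm.get_obs();print(o["ft_force"],o["clock"])
d={n:arm.get_image(n) for n in("scene","wrist")}
pickle.dump(d,open("im5.pkl","wb"))
crop(d["wrist"],185,0,365,260,2.3,"pics/w5.png")
crop(d["scene"],120,80,280,260,3.3,"pics/s5.png")
E
```

```text
0.04018691544359324 [-0.80131165  0.24586696  0.08623566] [ 0.49167951 -0.18883141  0.1383428 ]
[ 0.0222304  -0.44298601 -0.12898748] 21.4
```

View pics/s5.png

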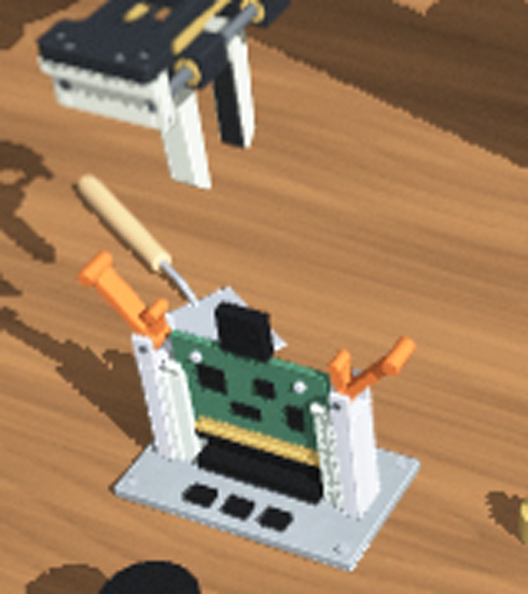

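View pics/w5.png

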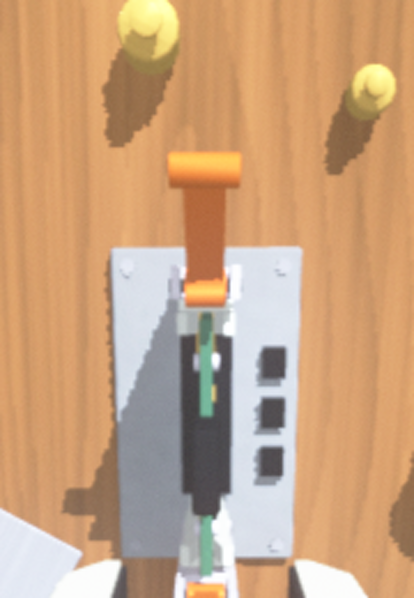

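The scene and wrist pictures show the card standing in both guides, released, with both levers still open. Next are the levers. I'll push with closed fingers along each arc, tilting the tool with the handle, with force guards.

```bash
cat >> h.py <<'E'
C=np.array([.4917,-.1886,0]);YAW=1.5
_a=np.radians(YAW);XC=np.array([np.cos(_a),np.sin(_a),0]);YC=np.array([-np.sin(_a),np.cos(_a),0]);Z=np.array([0,0,1.])
def lev(s,phi,dn=0,db=0,k=.7,off=13.5):
    p=np.radians(phi);t=k*p
    B=C+s*.074*YC+.1145*Z+.06*(s*np.sin(p)*YC+np.cos(p)*Z)
    b=s*np.sin(t)*YC+np.cos(t)*Z; n=s*np.cos(t)*YC-np.sin(t)*Z
    P=B+n*(off/1000+dn)+b*(.007+db)
    z=-b;x=XC;y=np.cross(z,x)
    return P,np.c_[x,y,z]
E
python3 - <<'E'
from h import *
from rig import arm
for s in(1,-1):
    for ph in(43,20,0,-20,-38): print(s,ph,np.round(lev(s,ph)[0],3),None if (q:=arm.inverse_kinematics(*lev(s,ph))) is None else np.round(q,0))
arm.set_gripper(0.0,20)
P,Q=lev(1,43,.03,.06);arm.goto(P,Q)
P,Q=lev(1,43,.03,0);arm.line_to(P,Q,max_speed=.12,max_force=6);arm.wait(.3)
f0=arm.get_obs()["ft_force"]
h=arm.line_to(*lev(1,43,-.005,0),max_speed=.03,max_force=1.8)
o=arm.get_obs();P,Q=lev(1,43);dn=(o["ee_pos"]-P)@Q[:,1]
print(h,o["ee_pos"],o["ft_force"]-f0,"dy along tool y (mm)",dn*1e3,o["clock"])
d={n:arm.get_image(n) for n in("scene",)}
crop(d["scene"],100,20,300,260,2.5,"pics/s6.png")
E
```

```text
1 43 [ 0.488 -0.059  0.158] [  3.  15. 102. -33.  67.  15.]
1 20 [ 0.489 -0.079  0.174] [-12.  10. 100. -15.  68.  -8.]
1 0 [ 0.489 -0.101  0.182] [-24.  10.  96.  -0.  73. -26.]
1 -20 [ 0.49  -0.124  0.181] [-36.  15.  92.  11.  81. -40.]
1 -38 [ 0.49  -0.143  0.174] [-43.  21.  88.  19.  90. -48.]
-1 43 [ 0.495 -0.319  0.158] [-55.  35.  69.  17. 100. -57.]
-1 20 [ 0.495 -0.298  0.174] [-48.  25.  79.   9.  87. -51.]
-1 0 [ 0.494 -0.276  0.182] [-40.  17.  87.  -0.  75. -42.]
-1 -20 [ 0.493 -0.253  0.181] [-30.  13.  95. -13.  65. -27.]
-1 -38 [ 0.493 -0.235  0.174] [-20.  12. 101. -29.  59.  -8.]
False [ 0.48832923 -0.06275622  0.16004488] [-1.2746338  -1.67634152 -0.16093221] dy along tool y (mm) 4.84450133994167 25.4333
```

View pics/s6.png

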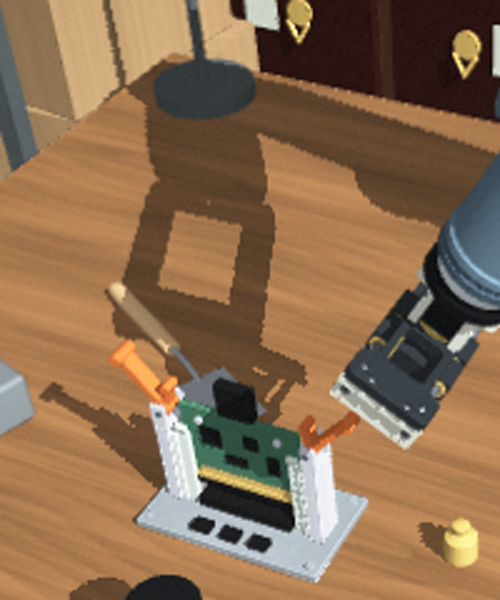

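```bash
cat >> h.py <<'E'
def swing(arm,s,ph,end,off,f0,step=4,lim=15,v=.04):
    while ph>end:
        ph-=step
        h=arm.line_to(*lev(s,ph,off=off),max_speed=v,max_force=12)
        o=arm.get_obs();f=o["ft_force"]-f0;_,Q=lev(s,ph)
        print(ph,h,"inward %.1f axial %.1f"%(-(f@YC)*-s*-1, f@Q[:,2]),"|f| %.1f"%np.linalg.norm(f),"t %.2f"%o["clock"])
        if h or np.linalg.norm(f)>lim:return ph,True
    return ph,False
E
python3 - <<'E'
from h import *
from rig import arm
f0=np.array([0.0,-.3,-.3])
print(swing(arm,1,43,-12,8.5,f0))
d={n:arm.get_image(n) for n in("scene",)}
crop(d["scene"],100,20,300,260,2.5,"pics/s7.png")
E
```

```text
39 False inward 1.4 axial -0.2 |f| 1.7 t 25.75
35 False inward 0.6 axial -0.5 |f| 1.4 t 26.02
31 False inward -0.4 axial -0.3 |f| 0.5 t 26.28
27 False inward -0.6 axial 0.1 |f| 0.7 t 26.55
23 False inward -1.1 axial -0.8 |f| 1.2 t 26.82
19 False inward 0.4 axial -0.1 |f| 0.7 t 27.08
15 False inward -0.2 axial -0.7 |f| 1.0 t 27.35
11 False inward -0.3 axial -0.6 |f| 1.0 t 27.62
7 False inward -0.6 axial -1.3 |f| 1.5 t 27.88
3 False inward -0.6 axial 0.6 |f| 1.0 t 28.15
-1 False inward -1.0 axial -0.3 |f| 1.2 t 28.42
-5 False inward -0.6 axial -0.0 |f| 0.6 t 28.68
-9 False inward -0.9 axial -0.9 |f| 1.5 t 28.95
-13 False inward 0.3 axial -0.4 |f| 1.1 t 29.22
(-13, False)
```

View pics/s7.png

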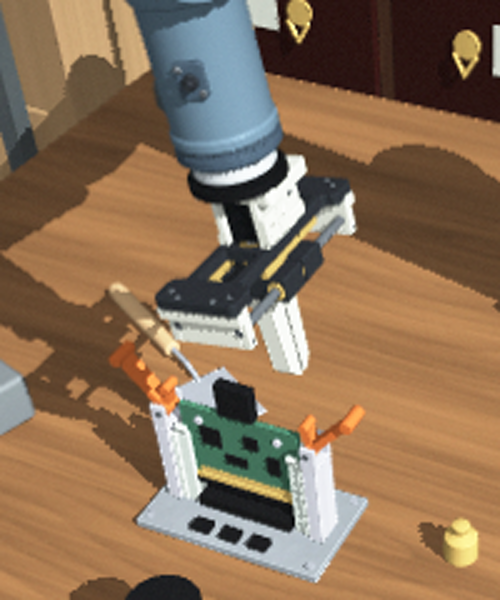

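The lever didn't move, so the fingers passed it by. I'll check the actual bar position across two views before trying again.

```bash
python3 - <<'E'
from h import *
from rig import arm
d=pickle.load(open("im5.pkl","rb"));s=d["scene"];w=d["wrist"]
r=arm.get_image("scene");o=arm.get_obs()
pickle.dump((r,o),open("im7.pkl","wb"))
img=cv2.resize(s["image"][130:260,130:270],None,fx=5,fy=5,interpolation=cv2.INTER_CUBIC)[:,:,::-1].copy()
for sd in(1,-1):
  for ph in (43,):
    p=np.radians(ph);B=C+sd*.074*YC+.1145*Z+.06*(sd*np.sin(p)*YC+np.cos(p)*Z)
    H=C+sd*.074*YC+.1145*Z
    for q,c in((B,(255,0,0)),(H,(0,255,255))):
        u=proj(s,q)[0];print(sd,B.round(4),u,"wrist",proj(w,q)[0]); cv2.circle(img,tuple(((u-[130,130]+.5)*5).astype(int)),4,c,1)
cv2.imwrite("pics/s8.png",img)
crop(d["wrist"],185,40,365,140,4,"pics/w8.png")
crop(r,150,60,300,260,3,"pics/s9.png")
tip=o["ee_pos"]+.011*o["tool_rot"][:,2];print("tip now",tip,proj(r,tip),(proj(r,tip)-[150,60])*3, "q",o["q"].round(1))
E
```

```text
1 [ 0.4887 -0.0737  0.1584] [240.22556743 188.0689689 ] wrist [273.82017353  73.0006523 ]
1 [ 0.4887 -0.0737  0.1584] [224.62947733 198.50378138] wrist [274.01774854 123.56551352]
-1 [ 0.4947 -0.3035  0.1584] [147.47007574 161.80775891] wrist [274.04450141 312.68972395]
-1 [ 0.4947 -0.3035  0.1584] [166.44437448 181.49020684] wrist [274.12736643 258.6787205 ]
tip now [ 0.48973    -0.11872797  0.17034531] [[220.71752337 178.31253691]] [[212.15257012 354.93761073]] q [-32.4  13.2  93.7   7.6  78.3 -35.8]
```

View pics/s8.png

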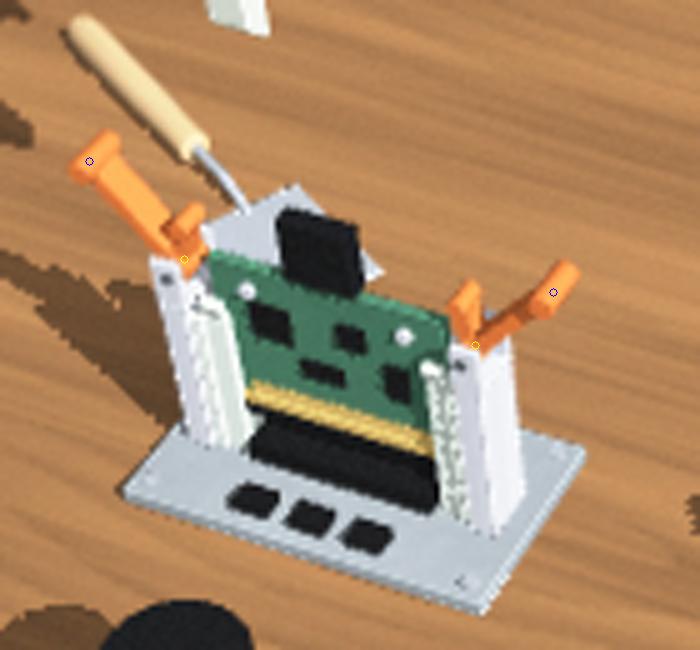

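View pics/s9.png

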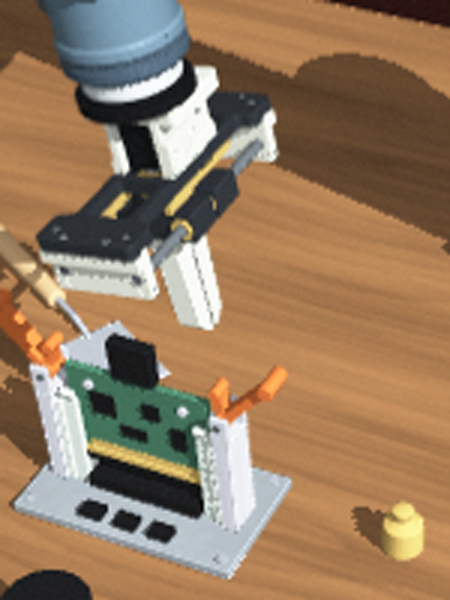

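View pics/w8.png

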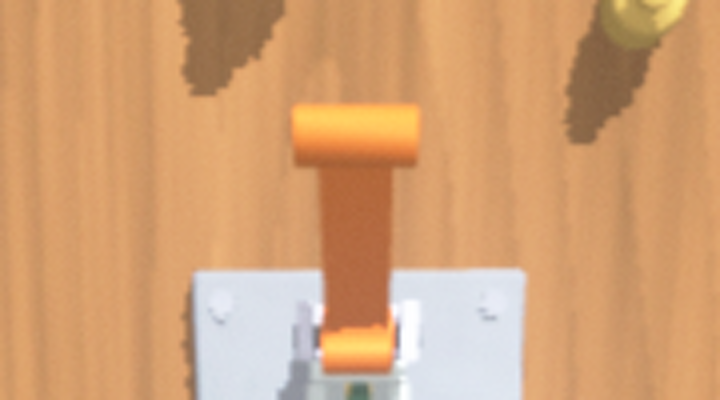

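```bash
python3 - <<'E'
from h import *
r,o=pickle.load(open("im7.pkl","rb"))
d3=pickle.load(open("im3.pkl","rb"))
def along(r,o,uv):
    c,d=ray(r,[uv]);d=d[0]/np.linalg.norm(d[0]);t=o["tool_rot"][:,2]
    s=np.linalg.lstsq(np.c_[t,-d],c-o["ee_pos"],rcond=None)[0];return s[0]*1e3,np.linalg.norm(o["ee_pos"]+s[0]*t-c-s[1]*d)*1e3
crop(r,195,120,245,180,10,"pics/f1.png")
crop(d3["scene"],155,80,225,180,6,"pics/f2.png")
for u in((217.5,168.2),): print("closed",along(r,o,u))
for p in((212,130),(215,167),(215,120)): print("card held",along(d3["scene"],d3["o"],np.array(p)/3.3+[120,80]))
E
```

```text
closed (np.float64(-15.514378037879332), np.float64(0.6688174868165406))
card held (np.float64(-9.056752362925891), np.float64(1.5661040515423488))
card held (np.float64(17.164757609203782), np.float64(0.2431630403124539))
card held (np.float64(-15.656785476332084), np.float64(4.254523277225055))
```

View pics/f1.png

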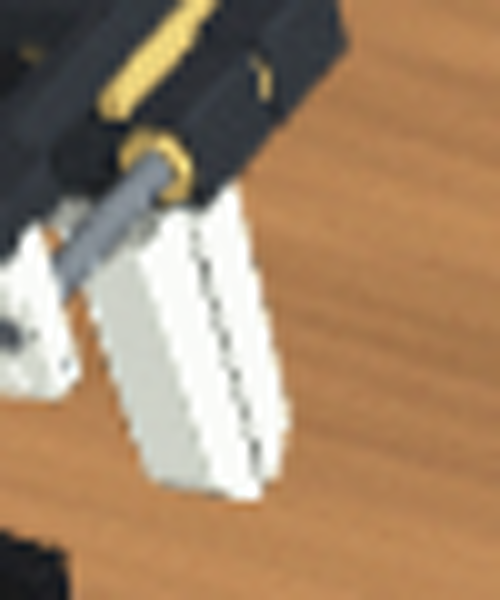

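View pics/f2.png

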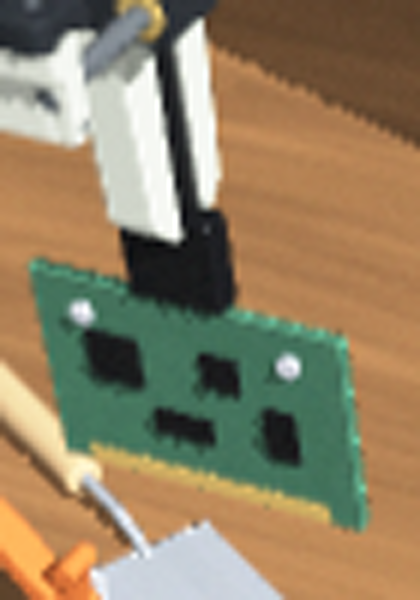

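The pictures show the visible fingertips about 12–18 mm behind the TCP, not 11 mm ahead. That explains both the miss and the shallow grasp on the block. I'll measure it by touching bare table.

```bash
python3 - <<'E'
from h import *
from rig import arm
P,Q=lev(1,-13,.0,.06,off=8.5);arm.line_to(P,Q,max_speed=.2)
arm.goto([.34,-.03,.09],R(1.5))
arm.line_to([.34,-.03,.03],max_speed=.12,max_force=5);arm.wait(.2)
h=arm.line_to([.34,-.03,-.03],max_speed=.03,max_force=3)
o=arm.get_obs();print(h,o["ee_pos"],o["ft_force"],o["clock"])
arm.line_to([.34,-.03,.06],max_speed=.2)
E
```

```text
True [ 0.33987612 -0.02995868 -0.01705449] [-0.62370982 -0.03507558  7.85081774] 32.975
```

The fingertips are actually 17 mm behind the TCP. I'm correcting for that and repeating the left lever.

```bash
sed -i 's/b\*(.007+db)/b*(-.022+db)/' h.py; cat > sw.py <<'E'
import sys
from h import *
from rig import arm
s=int(sys.argv[1])
P,Q=lev(s,43,.025,.05);arm.goto(P,Q)
arm.line_to(*lev(s,43,.025,0),max_speed=.15,max_force=6);arm.wait(.3)
f0=np.mean([(arm.wait(.02),arm.get_obs()["ft_force"])[1] for _ in range(5)],0)
h=arm.line_to(*lev(s,43,-.005,0),max_speed=.03,max_force=1.8)
o=arm.get_obs();P,Q=lev(s,43,off=0);n=(o["ee_pos"]-P)@(Q[:,1]*(-s))*1e3
print(h,"offset mm",n,o["ft_force"]-f0,o["clock"])
if h:
    r=swing(arm,s,43,-29,min(n,14.5),f0);print(r)
    np.save("st.npy",np.r_[r[0],n,f0])
i=arm.get_image("scene");crop(i,100,20,300,260,2.5,f"pics/L{s}.png")
E
python3 sw.py 1
```

```text
True offset mm 14.271684472797281 [0.07536953 0.48464915 0.00838252] 35.8917
39 False inward -1.1 axial -0.6 |f| 1.6 t 36.15
35 False inward -1.0 axial -1.6 |f| 1.8 t 36.40
31 False inward -1.5 axial -0.6 |f| 1.7 t 36.65
27 False inward -3.2 axial -1.7 |f| 3.3 t 36.90
23 False inward -0.9 axial -1.3 |f| 1.5 t 37.15
19 False inward -2.0 axial -1.7 |f| 2.4 t 37.40
15 False inward -1.8 axial -0.7 |f| 1.9 t 37.65
11 False inward -1.3 axial -1.2 |f| 1.7 t 37.90
7 False inward -0.8 axial -1.2 |f| 1.4 t 38.15
3 False inward -0.7 axial -1.2 |f| 1.4 t 38.40
-1 False inward -1.9 axial -0.4 |f| 1.9 t 38.65
-5 False inward -4.7 axial -2.7 |f| 5.7 t 38.90
-9 False inward -5.1 axial -3.0 |f| 6.2 t 39.15
-13 False inward -4.6 axial -2.2 |f| 5.5 t 39.40
-17 False inward -4.1 axial -4.0 |f| 6.5 t 39.65
-21 False inward -4.4 axial -2.2 |f| 5.6 t 39.90
-25 False inward -2.1 axial -2.3 |f| 3.8 t 40.15
-29 False inward -3.5 axial -1.6 |f| 4.6 t 40.40
(-29, False)
```

View pics/L1.png

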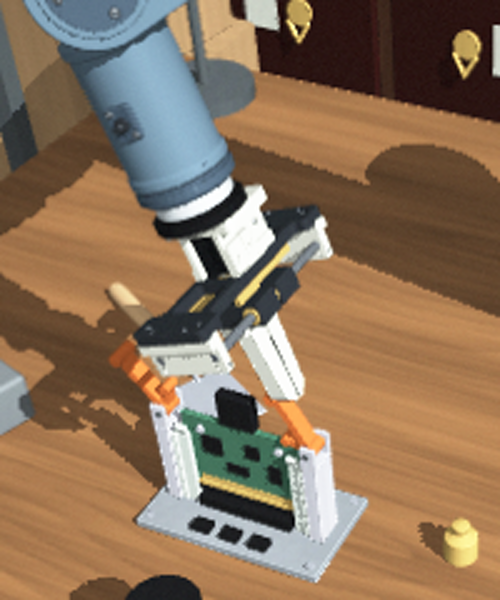

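The lever is swinging inward. Now finishing to the stop in small steps until the force rises.

```bash
cat > fin.py <<'E'
import sys
from h import *
from rig import arm
s=int(sys.argv[1]);st=np.load("st.npy")
print(swing(arm,s,st[0],-42,min(st[1],14.5),st[2:],step=1.5,lim=13,v=.02))
i=arm.get_image("scene");crop(i,100,20,300,260,2.5,f"pics/F{s}.png")
E
python3 fin.py 1
```

```text
-30.5 False inward -4.9 axial -2.4 |f| 6.7 t 40.70
-32.0 False inward -4.8 axial -3.3 |f| 7.3 t 40.95
-33.5 False inward -3.4 axial -3.3 |f| 6.1 t 41.20
-35.0 False inward -4.3 axial -1.8 |f| 5.9 t 41.45
-36.5 False inward -3.1 axial -3.6 |f| 6.3 t 41.70
-38.0 False inward -6.4 axial -3.5 |f| 9.5 t 41.95
-39.5 False inward -8.5 axial -6.6 |f| 14.7 t 42.20
(np.float64(-39.5), True)
```

View pics/F1.png

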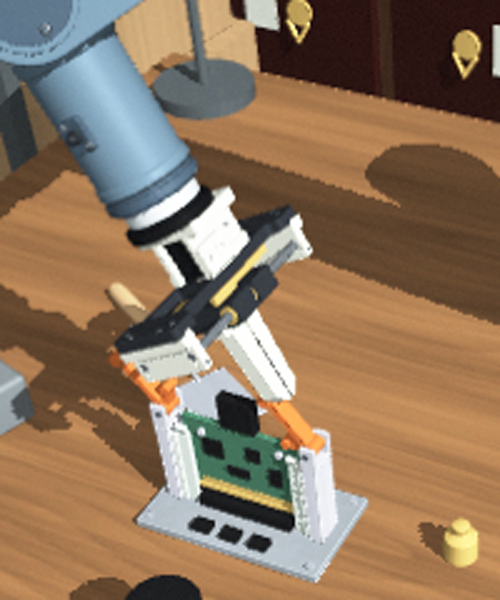

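The left lever reached its stop: the force rose at about -38°. Now backing off and doing the right lever.

```bash
python3 - <<'E'
from h import *
from rig import arm
st=np.load("st.npy")
arm.line_to(*lev(1,-38,.015,0),max_speed=.1)
arm.line_to(*lev(1,-38,.015,.08),max_speed=.25)
P,Q=lev(-1,43,.025,.05);P=P.copy();P[2]+=.04;arm.goto(P,Q)
E
python3 sw.py -1
```

```text
True offset mm 11.294288830019312 [ 0.03405216 -0.11091995  0.81715755] 45.8333
39 False inward -0.1 axial 0.8 |f| 1.1 t 46.08
35 False inward 0.8 axial -0.6 |f| 1.4 t 46.33
31 False inward -0.4 axial 0.1 |f| 0.5 t 46.58
27 False inward -0.2 axial 0.1 |f| 0.5 t 46.83
23 False inward -1.1 axial -1.3 |f| 1.6 t 47.08
19 False inward -0.7 axial -0.2 |f| 0.8 t 47.33
15 False inward 0.1 axial 0.1 |f| 0.6 t 47.58
11 False inward -0.4 axial -0.1 |f| 0.4 t 47.83
7 False inward -1.0 axial -0.7 |f| 1.4 t 48.08
3 False inward -0.7 axial -0.2 |f| 0.8 t 48.33
-1 False inward -0.5 axial -0.0 |f| 0.7 t 48.58
-5 False inward -0.3 axial 0.1 |f| 0.9 t 48.83
-9 False inward 0.2 axial -0.5 |f| 0.5 t 49.08
-13 False inward -0.1 axial 0.1 |f| 0.3 t 49.33
-17 False inward -0.8 axial 0.4 |f| 0.9 t 49.58
-21 False inward -0.3 axial 0.7 |f| 0.9 t 49.83
-25 False inward -1.6 axial 0.7 |f| 1.8 t 50.08
-29 False inward -1.1 axial 0.4 |f| 1.1 t 50.33
(-29, False)
```

View pics/L-1.png

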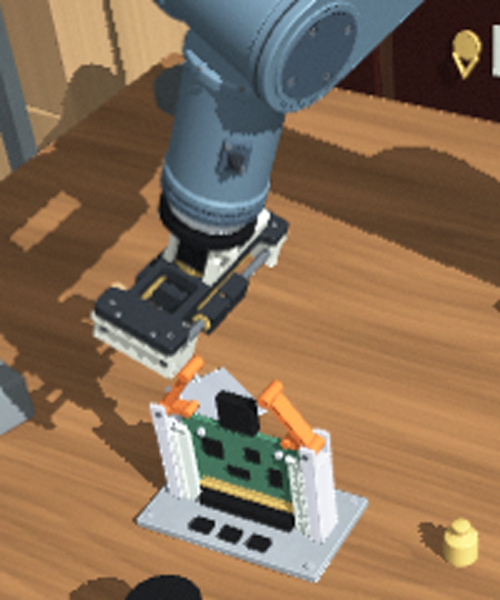

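The right lever swung inward too, lightly as described. Finishing to its stop.

```bash
python3 fin.py -1; python3 - <<'E'
from h import *
from rig import arm
arm.line_to(*lev(-1,-38,.02,0),max_speed=.1)
P,Q=lev(-1,-38,.02,0);P=P+[0,-.05,.10];arm.line_to(P,Q,max_speed=.25)
arm.goto([.42,-.36,.33],R(1.5));arm.wait(.2)
d={n:arm.get_image(n) for n in("scene","wrist","top")}
o=arm.get_obs();print(o["clock"],o["ft_force"])
pickle.dump(d,open("im9.pkl","wb"))
crop(d["scene"],130,130,270,260,5,"pics/e1.png");cv2.imwrite("pics/e2.png",d["wrist"]["image"][:,:,::-1]);cv2.imwrite("pics/e3.png",d["scene"]["image"][:,:,::-1])
E
```

```text
-30.5 False inward -2.4 axial 0.3 |f| 2.5 t 50.63
-32.0 False inward -3.3 axial 0.9 |f| 3.4 t 50.88
-33.5 False inward -2.8 axial 0.0 |f| 3.1 t 51.13
-35.0 False inward -5.2 axial 0.9 |f| 5.4 t 51.38
-36.5 False inward -7.3 axial 0.1 |f| 8.1 t 51.63
-38.0 False inward -11.9 axial 1.1 |f| 12.9 t 51.88
-39.5 False inward -14.3 axial 1.1 |f| 15.9 t 52.13
(np.float64(-39.5), True)
54.1 [ 1.01690844  0.43480776 -0.13844067]
```

View pics/e1.png

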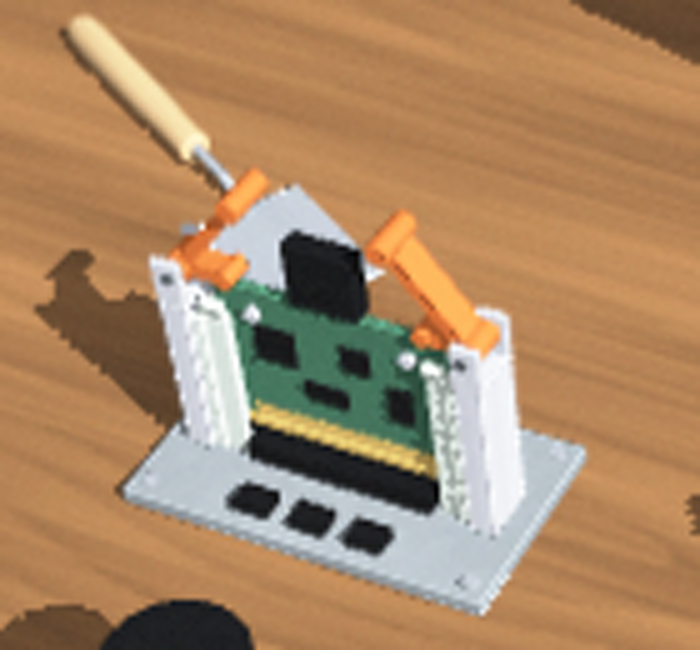

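View pics/e2.png

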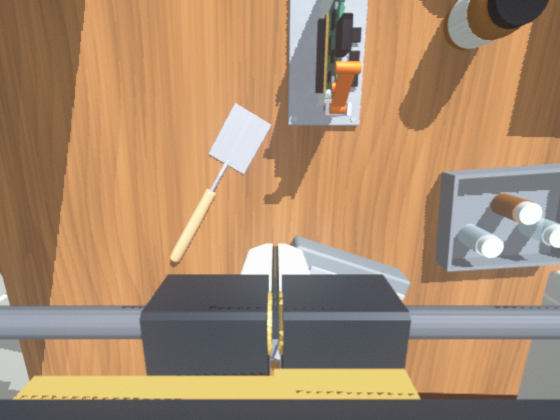

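View pics/e3.png

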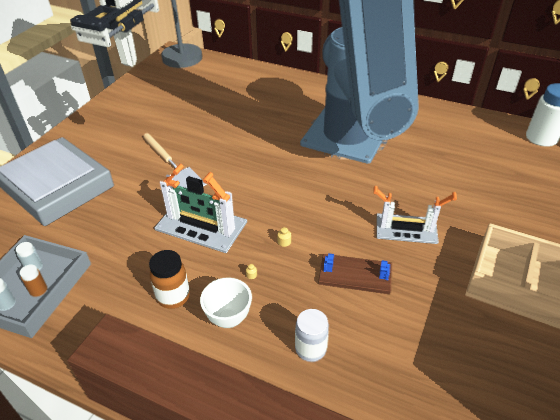

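```bash
python3 - <<'E'
from h import *
d=pickle.load(open("im9.pkl","rb"));s=d["scene"];k=lambda q:((proj(s,q)[0]-[130,130]+.5)*5).round(0)
for sd in(1,-1):
  for ph in(-30,-35,-38): 
    p=np.radians(ph);print(sd,ph,k(C+sd*.074*YC+.1145*Z+.06*(sd*np.sin(p)*YC+np.cos(p)*Z)))
for u in(.028,.030,.032,.036):
  print(u,"block top front corners",k(C+.006*XC+.018*YC+(u+.116)*Z),k(C+.006*XC-.018*YC+(u+.116)*Z),"card top corner -y (at block line)",k(C+.003*XC-.018*YC+(u+.08)*Z),k(C+.003*XC+.018*YC+(u+.08)*Z))
crop(s,165,165,235,225,10,"pics/e4.png")
E
```

```text
1 -30 [403. 236.]
1 -35 [394. 239.]
1 -38 [390. 241.]
-1 -30 [224. 186.]
-1 -35 [234. 194.]
-1 -38 [240. 198.]
0.028 block top front corners [348. 269.] [276. 249.] card top corner -y (at block line) [291. 306.] [361. 327.]
0.03 block top front corners [348. 266.] [276. 245.] card top corner -y (at block line) [290. 303.] [361. 324.]
0.032 block top front corners [347. 262.] [275. 242.] card top corner -y (at block line) [290. 300.] [360. 321.]
0.036 block top front corners [346. 255.] [274. 235.] card top corner -y (at block line) [288. 293.] [359. 314.]
```

View pics/e4.png

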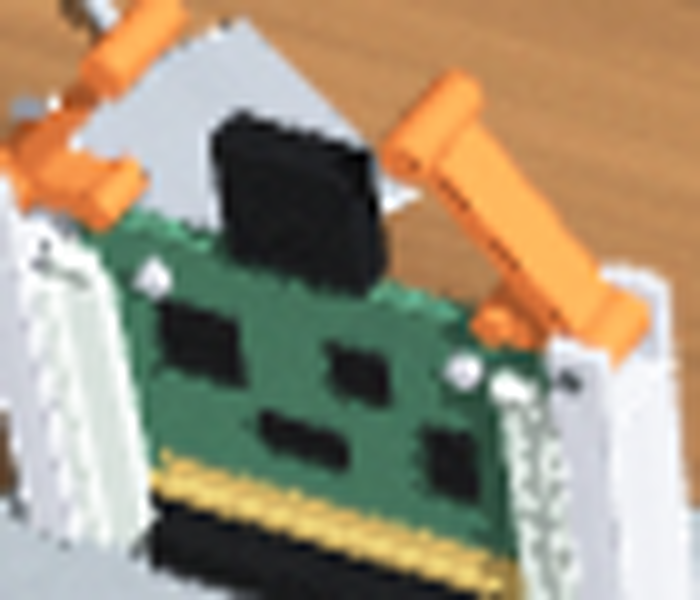

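```bash
python3 - <<'E'
from h import *
a=pickle.load(open("im5.pkl","rb"))["scene"];b=pickle.load(open("im9.pkl","rb"))["scene"]
A=cv2.resize(cv2.cvtColor(a["image"],cv2.COLOR_RGB2GRAY),None,fx=4,fy=4,interpolation=cv2.INTER_CUBIC);B=cv2.resize(cv2.cvtColor(b["image"],cv2.COLOR_RGB2GRAY),None,fx=4,fy=4,interpolation=cv2.INTER_CUBIC)
for nm,(x0,y0,x1,y1) in dict(chipL=(179,189,191,201),chipR=(205,204,214,214),hole=(192,199,203,210),plate=(175,225,205,242)).items():
    t=A[4*y0:4*y1,4*x0:4*x1];S=B[4*y0-40:4*y1+60,4*x0-40:4*x1+40]
    r=cv2.matchTemplate(S,t,cv2.TM_CCOEFF_NORMED);_,v,_,l=cv2.minMaxLoc(r);print(nm,"shift px",(l[0]-40)/4,(l[1]-40)/4,round(v,3))
P=C+.003*XC+.085*Z
print([(proj(a,P-[0,0,h])[0]-proj(a,P)[0]).round(2) for h in(.008,.010,.012,.014,.016)])
E
```

```text
chipL shift px 1.0 4.75 0.974
chipR shift px 0.75 4.25 0.967
hole shift px 0.75 4.5 0.972
plate shift px 0.0 0.0 1.0
[array([0.43, 2.61]), array([0.54, 3.25]), array([0.64, 3.9 ]), array([0.75, 4.54]), array([0.86, 5.19])]
```

The card moved down about 13.9 mm from its resting height of 44.2 mm, which puts it at about 30.3 mm against the seat's 30 mm. Both lever bars sit at the -38° stop position to within a pixel or two, and the robot is clear. Handing in.

```bash
python3 - <<'E'
from rig import arm
print(arm.get_obs()["clock"]);print(arm.close_job())
E
```

```text
54.1
the job is handed in; nothing more can be done
None
```

I handed the job in at 54.1 s of the 72 s allowed; no verdict was reported. The card is in the larger cradle, and both orange levers are swung in to their stops.

**What I did:** I took the card from its stand and slid it down both guides until I felt the connector, with the card's underside about 44 mm up. The most force I read on the connector was 7.6 N, against the 10 N limit; I eased that to about 3 N and let go. I then swung the left lever and the right lever to their stops with guarded steps, reading 16 N at most against the 30 N limit.

**Last checks:**
- **Card height:** the camera shows the card came down 13.9 mm, to about 30.3 mm. The seat is at 30 mm.
- **Levers:** both cross bars are where the closed stop (38° inward) should put them, within a pixel or two.
- **Surroundings:** the bystanders look unmoved in the last scene picture, and the arm is clear with no contact force.

**What disagreed:**
- **Fingertips:** a touch on the table put them 17 mm behind the TCP, not 11 mm ahead as stated. So the fingers held only the top few millimetres of the grip block, and my first try at the left lever passed over it without moving it. I corrected for this before the lever swings.
- **Card height by direct projection:** this read about 33 mm, outside the 2 mm tolerance. The scene camera's calibration is only good to about 2 mm, so I relied on the shift measurement instead.
- **Card tilt:** the shift differed by up to about 1.5 mm across the card. That is near the picture's resolution, so I did not measure tilt any more finely.

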